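# Pack the bench's optics kit tray

## Task

Pack this bench's optics, the four orange-marked pieces on the mat (camera, lens, extension tube, ring light), into the kit tray: each upright and seated flat in the foam pocket cut for its shape and size, set down into it and not dropped or tipped over. The lens and the ring light with blue marks belong to the next bench: leave them standing where they are.

Things in the scene. Friction and masses are not known exactly. Their poses are not given: they have to be found in the camera images.
- camera_mid (a point): Industrial camera standing on its back: dark grey body 40 x 40 mm, 36 mm high, with a steel mount 33 mm across and an orange dust cap on top; 50 mm high in all, 130 g. The point is half-way up on its centre line, 25 mm above its underside. z up, x and y square to its sides. All six pieces stand mixed on a 3 mm thick grey-blue mat beside the tray, about 85 to 140 mm between neighbours' centres.
- lens_mid (a point): Lens standing upright: black knurled barrel 48 mm in diameter up to 40 mm height, a neck 40 mm in diameter above it up to 50 mm, and an orange dust cap 32 mm in diameter on top; 64 mm high in all, about 190 g. The point is half-way up on its axis, 32 mm above its underside. z up along the axis.
- tube_mid (a point): Lens extension tube standing upright: bright aluminium, 31 mm in diameter and 26 mm high, with an orange dust cap 23 mm in diameter on top; 34 mm high in all, about 50 g. The point is half-way up on its axis, 17 mm above its underside. z up along the axis.
- light_mid (a point): Orange-marked ring light, stands flat: black ring 62 mm outside, 36 mm bore, 28 mm high, white LEDs on top, with an orange band round the outer edge of its top. The point is half-way up on its axis, 14 mm above its underside. z up along the axis. About 110 g.
- lens_blue_mid (a point): The next bench's lens, not to be packed. Lens standing upright: black knurled barrel 48 mm in diameter up to 40 mm height, a neck 40 mm in diameter above it up to 50 mm, and a blue dust cap 32 mm in diameter on top; 64 mm high in all, about 190 g. The point is half-way up on its axis, 32 mm above its underside. z up along the axis.
- light_blue_mid (a point): The next bench's light, not to be packed. Blue-marked ring light, stands flat: black ring 62 mm outside, 36 mm bore, 28 mm high, white LEDs on top, with a blue band round the outer edge of its top. The point is half-way up on its axis, 14 mm above its underside. z up along the axis.
- pocket_camera_floor (a point): Square pocket, 56 x 56 mm, for the camera, which fits it square to its sides. One of four fixed foam inserts, 102 mm square, that fill the kit tray two by two in any order, centres 103 mm apart. Pocket 8 mm deep; the point is the centre of its light grey floor, 16 mm above the table (foam top 24, tray rim 26 mm). z up, x and y along the insert's sides.
- pocket_lens_floor (a point): Plain round pocket 64 mm across, for the lens. One of four fixed foam inserts, 102 mm square, that fill the kit tray two by two in any order, centres 103 mm apart. Pocket 8 mm deep; the point is the centre of its light grey floor, 16 mm above the table (foam top 24, tray rim 26 mm). z up, x and y along the insert's sides.
- pocket_tube_floor (a point): Smallest plain round pocket, 46 mm across, for the extension tube. One of four fixed foam inserts, 102 mm square, that fill the kit tray two by two in any order, centres 103 mm apart. Pocket 8 mm deep; the point is the centre of its light grey floor, 16 mm above the table (foam top 24, tray rim 26 mm). z up, x and y along the insert's sides.
- pocket_light_floor (a point): Largest round pocket, 78 mm across, for the ring light; a boss in its middle, 18 mm across, 8 mm high, enters the bore. One of four fixed foam inserts, 102 mm square, that fill the kit tray two by two in any order, centres 103 mm apart. Pocket 8 mm deep; the point is the centre of its light grey floor, 16 mm above the table (foam top 24, tray rim 26 mm). z up, x and y along the insert's sides.
Things that resemble listed ones, but are neither listed nor needed, are in the scene too. Leave any green look-alike of the part that bears light_mid alone.

How it is judged:
By the outcome, as a careful person would: the job done as asked, in the order asked, and still so for the second after the job is handed in, with the robot touching nothing.
It also fails if it takes over 106 s, if anything falls off the work surface, if the arm or the gripper's body presses on something with over 40 N, if the wrist force passes 120 N, or if a joint passes its speed limit or range.

## Robot

A 6-joint arm with a two-finger parallel gripper is mounted at the origin on the work surface. World frame = base frame: x ahead of the robot, y to its left, z up, the work surface at z = 0. Lengths are in mm, angles in rad, forces in N, time in s.
With the tool pointing down it reaches from about 350 to 975 mm from the base axis. Payload 4.9 kg.
Tool frame: the origin (TCP) lies at the very end of the fingers, on their centre line; the grasp point (between the pads) lies 19 mm behind it; z points along the fingers, y is the direction in which the jaws open and shut (so a half turn about z gives the same grasp; the last joint's range is limited). The gripper opens to 85 mm and grips with 20 to 120 N. Pads are 22 mm wide; open, the fingers measure 114 mm over their backs; the gripper's body (76 mm by 85 mm) begins 54 mm behind the grasp point. The pads swing forward as they close: fully open they stand 13 mm farther back than shut.
Start: joints at [1.109, 0.053, 1.613, -0, 1.476, -0.119], TCP at [210.067, 588.62, 231.304] pointing down, gripper open.
Joint ranges: [-3.01, 3.01], [-1.01, 2.22], [0.06, 2.58], [-1.02, 4.17], [0.09, 2.62], [-3.14, 3.14]. Speed limits (rad/s): [2.57, 2.57, 3.14, 3.14, 3.14, 3.14].

## Interface

Orientations are given as a unit quaternion [w, x, y, z].
In Python, from workcell import arm gives the robot as it stands. Calls block until the motion is done:
- arm.move_to(position, orientation): joint-space move of the TCP to a pose.
- arm.movel(position, velocity=150, attitude=None): straight line of the TCP; attitude=None keeps the orientation; velocity is the mean speed in mm/s.
- arm.goto_joints(angles): joint-space move.
- arm.move_gripper(opening): opening from 0.0 (shut) to 1.0 (fully open); the grip force is fixed at half the most; returns when the fingers have stopped.
- arm.wait(seconds).
- arm.solve_ik(position, orientation): joint angles nearest the present ones, or None.
- arm.camera(name): name is "scene" or "top"; returns (picture, depth): 400x640x3 uint8, red, green, blue; 400x640 float32, mm along the optical axis (not along the pixel's ray), 0 where there is no reading.
- arm.camera_params(name): a dict with "K" (3x3 intrinsics, pixels), "k1" (the pictures are not rectified: a ray, as slopes to the right and down, at radius r is drawn at 1 + k1 r^2 times it, then the intrinsics apply), "xyz" and "orientation" of the camera in the world. Camera axes: x right, y up, looking along -z (the intrinsics and any distortion apply to the point x, -y, -z); pixel columns grow to the right and rows downward; lengths in mm; the calibration is good to about 2 mm. A picture is of the moment at which its call begins. camera_params takes no time and is no camera call.
A pose or a line that the arm cannot do raises arm.MotionError and nothing moves.
- arm.close_job(): hands the job in, once; it reports no verdict.
Trained networks look in the newest picture that a camera, given by its name, has taken for a name from the list of things; names that differ only in an ending like _2 or _b are one class to them, and where a whole thing is asked for, a point or a joint stands for the part that bears it (a point fixed in the world has none). Each returns a list of dicts, best first, with "score" (0 to 1); they miss things now and then, are a little off and sometimes report something else, mostly with a low value. They report only what shows in the picture. A call takes as long as a camera call. They do not tell look-alikes from the thing itself.
- arm.boxes_of(camera, target): "xyz" ([x, y, z] in mm, in the coordinates of the camera as it stood for that picture, good to about 4 mm: the middle of the surface that is visible of it).
Readings, each from a call of its own:
- arm.get_time_s(): time.
- arm.get_joint_positions(): joint angles.
- arm.get_qvel(): joint speeds.
- arm.get_effort(): joint torques, N m.
- arm.get_tcp_pos(): TCP position.
- arm.get_tool_rot(): TCP orientation.
- arm.get_wrist_force(): force on the tool from outside, world axes, zero at the start.
- arm.get_wrist_torque(): the same for the moment, N m.
- arm.get_gripper_width(): opening from 0.0 (shut) to 1.0 (fully open).
Only numpy, scipy, OpenCV 4.12 (cv2) and the standard library are available. Lean on these libraries where they do the work, as an engineer would, in place of code of your own. Each camera call takes 0.05 s, during which the arm holds its last target.

## Working session

There is one attempt and no reset: what is moved stays moved. The work goes in short steps, each a Python script; the robot and the scene stay as the last script left them, time stands still between calls to the robot, and variables do not carry over. Pictures are saved under pics/ and viewed, and the job is handed in when it is done.

```bash
ls; mkdir -p pics
python3 - <<'E'
from workcell import arm
import cv2
for n in("scene","top"):
    p,d=arm.camera(n); cv2.imwrite(f"pics/{n}0.png",p[:,:,::-1]); print(n,arm.camera_params(n),(d==0).mean())
print(arm.get_time_s(),arm.get_tool_rot())
E
```

```text
pics
scene {'K': array([[364.10206519,   0.        , 315.0592783 ],
       [  0.        , 364.10206519, 201.32237287],
       [  0.        ,   0.        ,   1.        ]]), 'k1': -0.061240649786302004, 'xyz': array([935.99362299, 295.28852202, 790.02705949]), 'orientation': array([0.42311848, 0.11441059, 0.24867152, 0.86373806])} 0.0039375
top {'K': array([[404.48608754,   0.        , 323.1685173 ],
       [  0.        , 404.48608754, 201.44849011],
       [  0.        ,   0.        ,   1.        ]]), 'k1': 0.002044937049954142, 'xyz': array([ 521.20571549,   23.35567136, 1094.97724539]), 'orientation': array([ 0.7111734 ,  0.03183122, -0.02739897, -0.70176097])} 0.0040625
0.1 [-2.58948057e-04  1.70558166e-01  9.85347165e-01 -8.99402867e-04]
```

View pics/scene0.png

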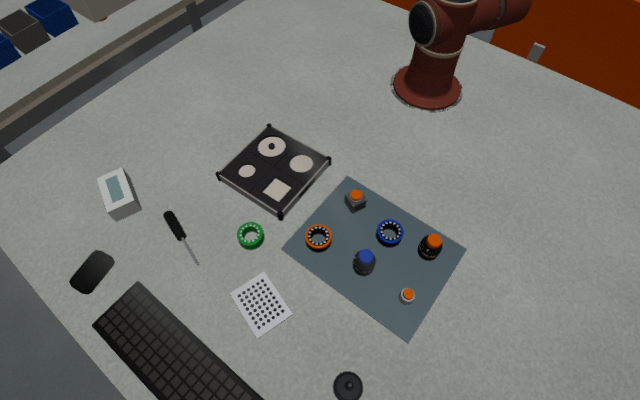

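View pics/top0.png

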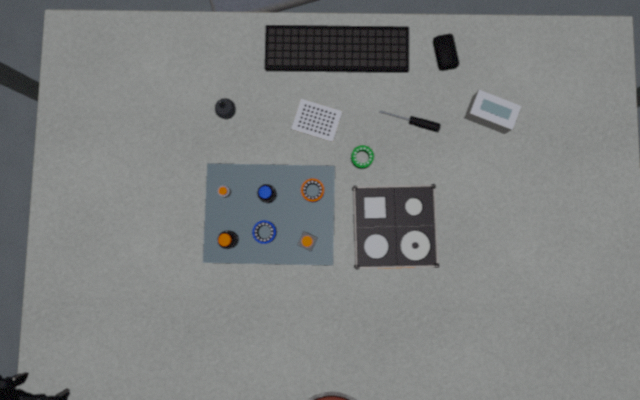

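Candidates in the top view:
- **Orange-marked, to pack:** tube (223,191), lens (226,240), ring light (313,190) and camera (307,241).
- **Leave alone:** blue lens (265,193), blue light (264,232), green ring (362,157) and the round black object (225,108).
- **Pockets:** square (375,208), tube (413,207), lens (376,246), light with boss (415,245).

Next is a close crop, with network and colour measurements.

```bash
cat > h.py <<'E'
from workcell import arm
import numpy as np, cv2
from scipy.spatial.transform import Rotation as R
def Rot(q): return R.from_quat([q[1],q[2],q[3],q[0]]).as_matrix()
def ray(P,u,v):
    K=P["K"]; d=np.array([(u-K[0,2])/K[0,0],(v-K[1,2])/K[1,1]]); s=d.copy()
    for _ in range(10): s=d/(1+P["k1"]*(s@s))
    return Rot(P["orientation"])@np.array([s[0],-s[1],-1])
def px2w(cam,u,v,z):
    P=arm.camera_params(cam); r=ray(P,u,v); o=P["xyz"]; return o+r*(z-o[2])/r[2]
def w2px(cam,p):
    P=arm.camera_params(cam); c=Rot(P["orientation"]).T@(np.asarray(p,float)-P["xyz"])
    s=np.array([c[0],-c[1]])/-c[2]; s=s*(1+P["k1"]*(s@s)); K=P["K"]
    return np.array([K[0,0]*s[0]+K[0,2],K[1,1]*s[1]+K[1,2]])
def cam2w(cam,p):
    P=arm.camera_params(cam); return Rot(P["orientation"])@np.asarray(p)+P["xyz"]
E
python3 - <<'E'
from h import *
out=[]
for c,(x0,y0,x1,y1) in (("top",(195,135,445,280)),("scene",(210,115,475,345))):
    p,d=arm.camera(c); np.savez(f"im_{c}.npz",p=p,d=d)
    k=3 if c=="top" else 2.6
    cv2.imwrite(f"pics/{c}_crop1.png",cv2.resize(p[y0:y1,x0:x1,::-1],None,fx=k,fy=k,interpolation=cv2.INTER_CUBIC))
    for n in ["camera_mid","lens_mid","tube_mid","light_mid","pocket_camera_floor","pocket_lens_floor","pocket_tube_floor","pocket_light_floor"]:
        print(c,n,[(np.round(cam2w(c,b["xyz"])).astype(int).tolist(),round(b["score"],2)) for b in arm.boxes_of(c,n)[:4]])
E
```

```text
top camera_mid [([505, 68, 46], 0.78)]
top lens_mid [([513, 272, 54], 0.87)]
top tube_mid [([629, 295, 28], 0.64), ([627, 174, 59], 0.54)]
top light_mid [([645, 58, 30], 0.8), ([737, -76, 33], 0.6)]
top pocket_camera_floor [([596, -105, 24], 0.95)]
top pocket_lens_floor [([495, -114, 23], 0.95)]
top pocket_tube_floor [([603, -211, 22], 0.96), ([626, 173, 58], 0.38)]
top pocket_light_floor [([502, -215, 22], 0.71)]
scene camera_mid [([515, 77, 40], 0.74)]
scene lens_mid [([520, 283, 51], 0.95)]
scene tube_mid [([640, 299, 27], 0.69)]
scene light_mid [([647, 61, 30], 0.66), ([738, -69, 26], 0.61), ([516, 76, 40], 0.33)]
scene pocket_camera_floor [([594, -105, 24], 0.82)]
scene pocket_lens_floor [([493, -109, 21], 0.79)]
scene pocket_tube_floor []
scene pocket_light_floor [([495, -216, 23], 0.62)]
```

Run:
```python
from h import *
# colour components in both cams
for c in("top","scene"):
    p=np.load(f"im_{c}.npz")["p"]; hsv=cv2.cvtColor(p,cv2.COLOR_RGB2HSV)
    roi=np.zeros(p.shape[:2],np.uint8)
    if c=="top": roi[140:275,195:445]=1
    else: roi[120:345,210:475]=1
    for nm,lo,hi in(("orange",(4,140,120),(18,255,255)),("blue",(105,150,80),(130,255,255)),("pale",(0,0,160),(180,50,255))):
        m=cv2.inRange(hsv,lo,hi)*roi
        n,l,s,ce=cv2.connectedComponentsWithStats(m)
        for i in range(1,n):
            if s[i][4]>15 and s[i][4]<900: print(c,nm,s[i].tolist(),ce[i].round(2))
```

```text
top orange [301, 179, 23, 23, 127] [312.29 190.38]
top orange [219, 187, 8, 8, 49] [222.43 190.39]
top orange [218, 234, 13, 12, 126] [223.9  239.42]
top orange [302, 236, 10, 11, 45] [306.49 241.29]
top blue [258, 185, 14, 14, 143] [264.61 191.66]
top blue [253, 220, 23, 24, 124] [265.11 231.6 ]
top pale [365, 198, 20, 19, 354] [374.29 206.94]
top pale [407, 200, 14, 14, 158] [413.3 206.3]
top pale [402, 232, 27, 27, 491] [414.67 245.09]
top pale [365, 235, 22, 22, 378] [375.74 245.87]
scene orange [351, 189, 11, 11, 91] [355.99 194.11]
scene orange [305, 224, 27, 24, 163] [318.02 236.24]
scene orange [428, 234, 14, 13, 145] [434.29 239.77]
scene orange [403, 288, 11, 11, 82] [408.15 293.18]
scene blue [377, 219, 27, 24, 175] [389.54 231.69]
scene blue [359, 249, 15, 14, 159] [365.49 255.52]
scene pale [259, 137, 26, 19, 336] [271.13 146.21]
scene pale [291, 155, 21, 16, 254] [300.61 163.08]
scene pale [239, 165, 15, 12, 135] [246.21 170.59]
scene pale [264, 179, 26, 22, 298] [276.63 189.6 ]
```

View pics/top_crop1.png

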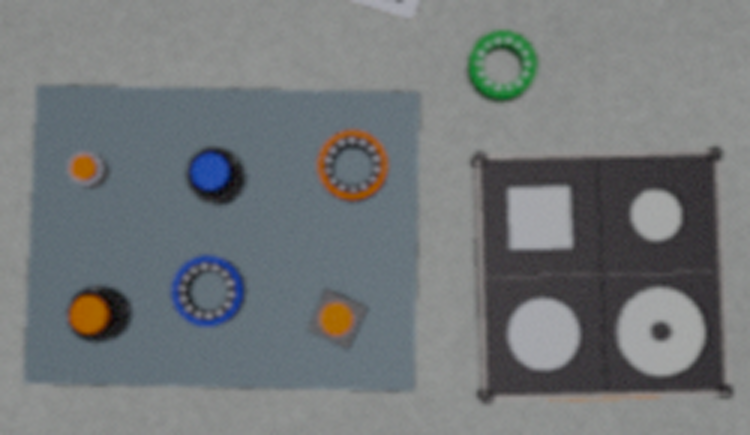

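View pics/scene_crop1.png

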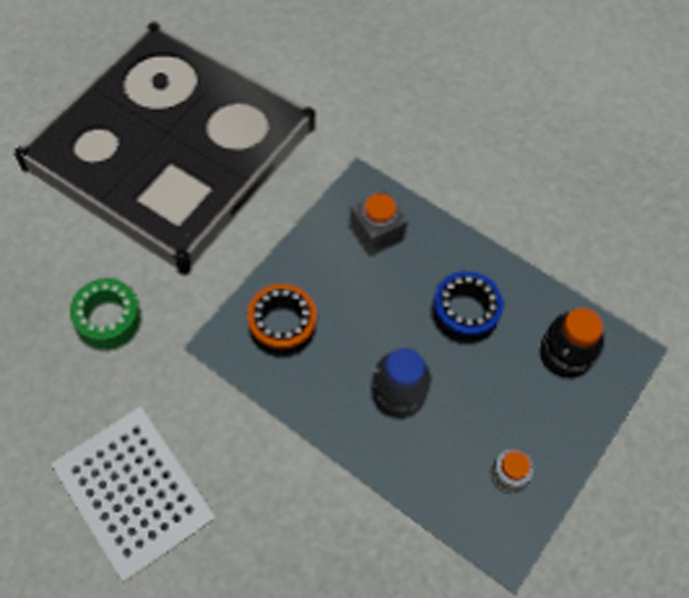

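Run:
```python
from h import *
# pixel centres -> plane at known heights
T={"light":(312.29,190.38,31),"tube":(222.43,190.39,37),"lens":(223.9,239.42,67),"cam":(306.49,241.29,53),"lblue":(264.61,191.66,67),"ltblue":(265.11,231.6,31),
"pC":(374.29,206.94,16),"pT":(413.3,206.3,16),"pLi":(414.67,245.09,16),"pL":(375.74,245.87,16)}
S={"cam":(355.99,194.11,51),"light":(318.02,236.24,30),"lens":(434.29,239.77,64),"tube":(408.15,293.18,35),"ltblue":(389.54,231.69,30),"lblue":(365.49,255.52,64),
"pLi":(271.13,146.21,16),"pL":(300.61,163.08,16),"pT":(246.21,170.59,16),"pC":(276.63,189.6,16)}
for k in T: print(k,px2w("top",*T[k]).round(1),px2w("scene",*S[k]).round(1))
dt=np.load("im_top.npz")["d"]
for (u,v,z) in [(290,218,3),(240,215,3),(312,215,3),(340,300,0),(300,290,0)]:
    P=arm.camera_params("top"); r=ray(P,u,v); print((P["xyz"]+r*dt[v,u]).round(1),z)
```

```text
light [639.5  59.8  31. ] [642.   61.9  30. ]
tube [635.8 296.4  37. ] [633.7 296.9  35. ]
lens [507.7 280.6  67. ] [505.7 281.2  64. ]
cam [505.6  71.9  53. ] [504.9  71.8  51. ]
lblue [630.7 180.5  67. ] [629.3 181.4  64. ]
ltblue [529.1 182.   31. ] [530.9 187.   30. ]
pC [ 598.8 -106.    16. ] [ 596.6 -107.3   16. ]
pT [ 601.9 -210.1   16. ] [ 600.3 -211.6   16. ]
pLi [ 498.9 -213.2   16. ] [ 497.1 -214.9   16. ]
pL [ 495.5 -110.2   16. ] [ 493.1 -112.5   16. ]
[566.9 119.9   1.5] 3
[573.  254.8   5.2] 3
[575.6  60.4   6.5] 3
[351.2 -17.4   4.2] 0
[375.6  89.3   2.8] 0
```

Run:
```python
from h import *
cx,cy=505.3,71.9
tiles=[]
for c in("top","scene"):
    p=np.load(f"im_{c}.npz")["p"]
    N=300;s=80/N
    M=np.zeros((N,N,2),np.float32)
    for i in range(N):
        for j in range(N): M[i,j]=w2px(c,[cx+40-i*s,cy+40-j*s,39])
    tiles.append(cv2.remap(p,M,None,cv2.INTER_CUBIC))
    g=cv2.GaussianBlur(cv2.cvtColor(tiles[-1],cv2.COLOR_RGB2GRAY),(0,0),5).astype(float)
    gx,gy=cv2.Sobel(g,cv2.CV_64F,1,0),cv2.Sobel(g,cv2.CV_64F,0,1)
    best=[]
    for a in np.radians(np.arange(-45,45,1)):
      for dx in range(-8,9,2):
        for dy in range(-8,9,2):
          sc=0
          for k in range(4):
            n=np.array([np.cos(a+k*np.pi/2),np.sin(a+k*np.pi/2)]);t=np.array([-n[1],n[0]])
            for l in np.linspace(-16,16,17):
              q=np.array([dx,dy])+20*n+t*l
              i,j=int((40-q[0])/s),int((40-q[1])/s)
              sc+= abs(gx[i,j]*-n[1]+gy[i,j]*-n[0])
          best.append((sc,np.degrees(a),dx,dy))
    best.sort(reverse=True); print(c,[tuple(np.round(b,1).tolist()) for b in best[:6]])
cv2.imwrite("pics/camrect.png",np.hstack(tiles)[:,:,::-1])
```

```text
Traceback (most recent call last):
  File "h.py", line 12, in w2px
    P=arm.camera_params(cam); c=Rot(P["orientation"]).T@(np.asarray(p,float)-P["xyz"])
ValueError: time passes only in moves, steps and waits
```

Too many API calls; I'll cache the camera parameters.

```bash
sed -i 's/arm.camera_params(cam)/cp(cam)/' h.py
cat >> h.py <<'E'
import functools
@functools.lru_cache(None)
def cp(cam): return arm.camera_params(cam)
E
python3 - <<'E'
from h import *
cx,cy=505.3,71.9
tiles=[]
for c in("top","scene"):
    p=np.load(f"im_{c}.npz")["p"]
    N=300;s=80/N
    M=np.zeros((N,N,2),np.float32)
    for i in range(N):
        for j in range(N): M[i,j]=w2px(c,[cx+40-i*s,cy+40-j*s,39])
    tiles.append(cv2.remap(p,M,None,cv2.INTER_CUBIC))
    g=cv2.GaussianBlur(cv2.cvtColor(tiles[-1],cv2.COLOR_RGB2GRAY),(0,0),5).astype(float)
    gx,gy=cv2.Sobel(g,cv2.CV_64F,1,0),cv2.Sobel(g,cv2.CV_64F,0,1)
    best=[]
    for a in np.radians(np.arange(-45,45,1)):
      for dx in range(-8,9,2):
        for dy in range(-8,9,2):
          sc=0
          for k in range(4):
            n=np.array([np.cos(a+k*np.pi/2),np.sin(a+k*np.pi/2)]);t=np.array([-n[1],n[0]])
            for l in np.linspace(-16,16,17):
              q=np.array([dx,dy])+20*n+t*l
              i,j=int((40-q[0])/s),int((40-q[1])/s)
              sc+= abs(gx[i,j]*-n[1]+gy[i,j]*-n[0])
          best.append((sc,np.degrees(a),dx,dy))
    best.sort(reverse=True); print(c,[tuple(np.round(b,1).tolist()) for b in best[:6]])
cv2.imwrite("pics/camrect.png",np.hstack(tiles)[:,:,::-1])
print(arm.get_time_s())
E
```

```text
top [(388.4, -23.0, 2.0, -2.0), (388.1, -23.0, 2.0, -4.0), (385.4, -29.0, 0.0, -4.0), (384.5, -24.0, 2.0, -4.0), (383.7, -27.0, 0.0, -4.0), (382.0, -22.0, -2.0, -2.0)]
scene [(663.3, -26.0, 0.0, 0.0), (661.5, -25.0, 0.0, 0.0), (654.9, -23.0, 0.0, 0.0), (650.5, -27.0, 0.0, 0.0), (648.2, -24.0, 0.0, 0.0), (647.1, -22.0, 0.0, 0.0)]
1.0
```

View pics/camrect.png

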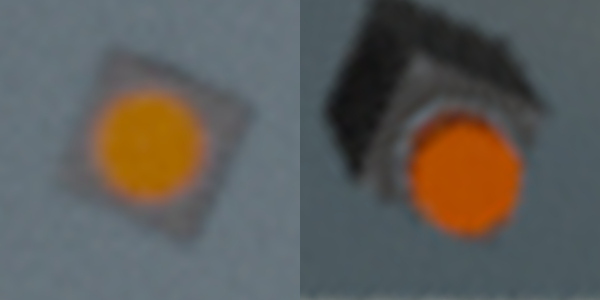

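Choices confirmed in both crops: the orange-capped camera, lens and tube, and the orange-banded ring. The two cameras agree to about 2 mm. Starting with the camera (body yaw about -23.5°).

```bash
cat >> h.py <<'E'
def quat(phi):  # jaw axis at phi deg, tool down
    m=R.from_euler('z',phi+90,degrees=True).as_matrix()@np.diag([1,-1,-1.])
    q=R.from_matrix(m).as_quat(); return np.array([q[3],q[0],q[1],q[2]])
def near(p,phi):
    best=None
    for f in(phi,phi+180):
        j=arm.solve_ik(p,quat(f))
        if j is not None and (best is None or abs(j[5])<abs(best[0])): best=(j[5],f)
    return quat(best[1]),best
def log(s): print(s,"t",round(arm.get_time_s(),2),"tcp",np.round(arm.get_tcp_pos(),1),"F",np.round(arm.get_wrist_force(),1),"w",round(arm.get_gripper_width(),3))
ZT=165
def pick(xy,phi,pre,h=9):
    up=[*xy,ZT]; q,b=near(up,phi); print("j6",b)
    arm.move_to(up,q); arm.move_gripper(pre)
    arm.movel([*xy,40+h],velocity=300); arm.movel([*xy,3+h],velocity=100); log("down")
    arm.move_gripper(0.0); log("closed")
    arm.movel([*xy,ZT],velocity=250); log("up")
def place(xy,phi,pre,h=9):
    up=[*xy,ZT]; q,b=near(up,phi); print("j6",b)
    arm.move_to(up,q); arm.movel([*xy,16+h+25],velocity=250); arm.movel([*xy,16+h+3],velocity=60); log("above")
    f0=arm.get_wrist_force()[2]
    for dz in(2,1,0.3,-0.5,-1.3,-2):
        arm.movel([*xy,16+h+dz],velocity=20); f=arm.get_wrist_force()[2]
        if abs(f-f0)>2.5: break
    log(f"contact dz={dz} dF={f-f0:.1f}")
    arm.move_gripper(pre); arm.wait(0.2); log("released")
    arm.movel([*xy,ZT],velocity=250); log("clear")
def snap(n):
    for c,(x0,y0,x1,y1) in (("top",(195,135,445,280)),("scene",(210,115,475,345))):
        p,d=arm.camera(c); cv2.imwrite(f"pics/{c}_{n}.png",cv2.resize(p[y0:y1,x0:x1,::-1],None,fx=2,fy=2,interpolation=cv2.INTER_CUBIC)); np.savez(f"im_{c}_{n}.npz",p=p,d=d)
E
python3 - <<'E'
from h import *
pick((505.2,71.8),-23.5,0.75); snap("p1")
E
```

```text
j6 (np.float64(0.40540015770076554), -23.5)
down t 4.55 tcp [506.   71.8  12.9] F [-1.  -0.5  0.6] w 0.75
closed t 4.89 tcp [506.6  71.8  13.5] F [-0.5 -0.1  5.2] w 0.456
up t 5.65 tcp [503.9  71.8 162.8] F [-0.4 -0.1 -2.9] w 0.456
```

View pics/scene_p1.png

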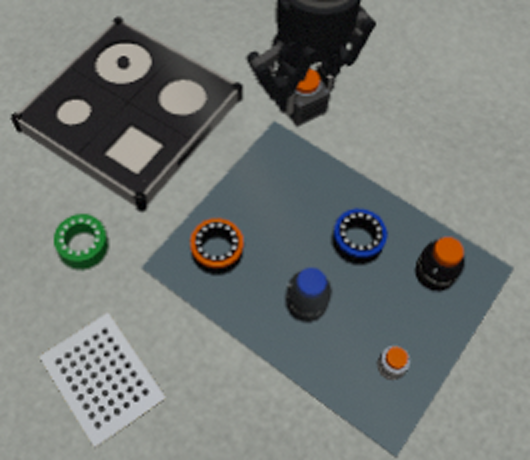

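The camera is held upright between the jaws (scene px ~(365,160)). There is plenty of time, so I'll use gentler, settled placing.

```bash
python3 - <<'E'
s=open('h.py').read()
s=s.replace("16+h+3],velocity=60); log","16+h+4],velocity=60); arm.wait(0.4); log").replace("(2,1,0.3,-0.5,-1.3,-2)","(3,2,1,0,-1,-2,-3)").replace("velocity=20); f=","velocity=20); arm.wait(0.15); f=").replace('velocity=100); log("down")','velocity=100); arm.wait(0.3); log("down")')
open('h.py','w').write(s)
E
python3 - <<'E'
from h import *
place((597.7,-106.7),2,0.75); snap("p2")
E
```

```text
j6 (np.float64(-0.33408008146499046), 2)
above t 8.07 tcp [ 597.8 -106.8   29.2] F [-0.1 -0.1 -0.9] w 0.458
contact dz=1 dF=3.9 t 9.28 tcp [ 598.  -106.8   26.5] F [-0.5 -0.2  3. ] w 0.456
released t 9.84 tcp [ 597.7 -106.7   25.9] F [ 0.4  0.1 -0.3] w 0.755
clear t 10.55 tcp [ 596.9 -106.5  163.5] F [-1.1  0.2 -1.4] w 0.751
```

View pics/scene_p2.png

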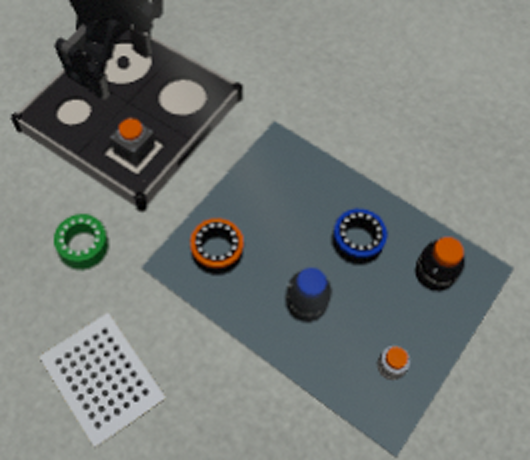

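View pics/top_p2.png

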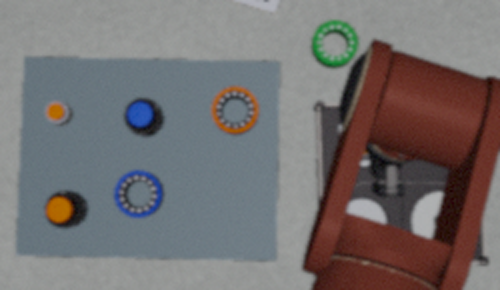

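The camera stands upright inside the square pocket (scene px ~(275,183)), with floor visible on its near sides. Contact came at the seated height. Lens next.

Run:
```python
from h import *
pick((506.8,281),0,0.85,11); snap("p3a")
place((494.3,-111.4),2,0.85,11)
pick((634.7,296.6),0,0.65,9); snap("p3")
```

```text
j6 (np.float64(0.3778640629809731), 0)
down t 13.72 tcp [507.3 281.2  14.7] F [-0.4 -0.5 -0. ] w 0.849
closed t 14.07 tcp [507.3 281.2  14.6] F [ 1.  -0.5  2. ] w 0.532
up t 14.82 tcp [505.5 280.5 162.7] F [-0.7  0.  -3.1] w 0.531
j6 (np.float64(-0.40353934033817973), 2)
above t 17.88 tcp [ 494.4 -111.5   31.2] F [ 0.2 -0.5 -2.4] w 0.532
contact dz=0 dF=6.7 t 19.48 tcp [ 494.5 -111.5   27.6] F [-2.9  1.3  4.2] w 0.529
released t 20.07 tcp [ 494.3 -111.4   26.9] F [-0.7 -0.4 -0.4] w 0.852
clear t 20.77 tcp [ 493.5 -111.1  163.6] F [ 0.  -0.4 -0.2] w 0.847
j6 (np.float64(0.3310422705665417), 0)
down t 24.02 tcp [635.1 296.8  12.7] F [ 0.8  0.  -0.3] w 0.651
closed t 24.38 tcp [635.2 296.8  12.7] F [-0.2  0.1  3.4] w 0.335
up t 25.14 tcp [633.6 296.2 162.7] F [-0.3 -0.3 -1.1] w 0.338
```

View pics/scene_p3.png

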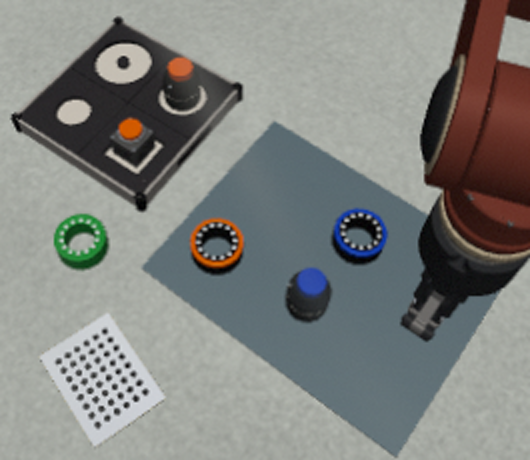

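View pics/top_p3.png

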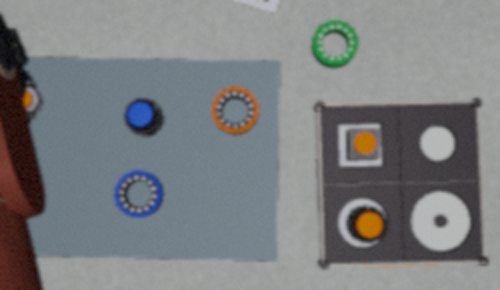

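Camera and lens both stand upright in their pockets (top px ~(376,207) and (378,245)). The tube is held. Continuing with the tube, then the ring light.

Run:
```python
from h import *
place((601,-210.8),2,0.65,9)
pick((640.5,60.5),0,1.0,9); snap("p4")
```

```text
j6 (np.float64(-0.48901583084001343), 2)
above t 28.59 tcp [ 601.1 -210.9   29.2] F [-0.4 -0.4 -0.2] w 0.337
contact dz=0 dF=5.7 t 30.19 tcp [ 601.2 -210.9   25.6] F [-3.   1.1  5.5] w 0.331
released t 30.77 tcp [ 600.9 -210.8   24.9] F [ 0.   0.6 -0.1] w 0.647
clear t 31.48 tcp [ 600.2 -210.4  163.5] F [ 0.6  0.3 -1. ] w 0.648
j6 (np.float64(-0.021412829697248448), 0)
down t 34.3 tcp [641.   60.5  12.7] F [0.4 0.6 0.2] w 0.999
closed t 34.67 tcp [641.5  60.5  13.3] F [ 0.2 -0.1  6.5] w 0.704
up t 35.42 tcp [639.1  60.5 162.5] F [-1.   0.2 -3. ] w 0.704
```

View pics/scene_p4.png

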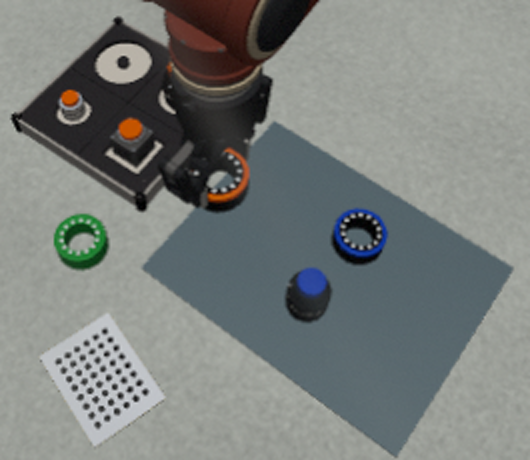

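View pics/top_p4.png

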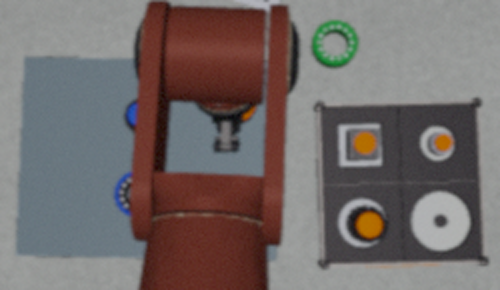

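Tube is seated (top px ~(414,207)) and the ring light is held level (scene px ~(325,205)). Placing it over the boss.

Run:
```python
from h import *
place((498,-214),2,0.95,9)
arm.move_to([450,200,300],near([450,200,300],0)[0])
snap("p5")
p=np.load("im_top_p5.npz")["p"]; cv2.imwrite("pics/tray5.png",cv2.resize(p[180:275,345:445,::-1],None,fx=6,fy=6,interpolation=cv2.INTER_CUBIC))
p=np.load("im_scene_p5.npz")["p"]; cv2.imwrite("pics/trays5.png",cv2.resize(p[115:220,210:340,::-1],None,fx=5,fy=5,interpolation=cv2.INTER_CUBIC))
for c in("top","scene"):
    p=np.load(f"im_{c}_p5.npz")["p"]; hsv=cv2.cvtColor(p,cv2.COLOR_RGB2HSV)
    for nm,lo,hi in(("orange",(4,140,120),(18,255,255)),("blue",(105,150,80),(130,255,255))):
        m=cv2.inRange(hsv,lo,hi); n,l,s,ce=cv2.connectedComponentsWithStats(m)
        for i in range(1,n):
            if 15<s[i][4]<400 and s[i][1]>100:
                print(c,nm,s[i].tolist(),[(z,px2w(c,*ce[i],z).round(1)[:2].tolist()) for z in((80,66,50,44) if nm=="orange" else (67,31))])
log("")
```

```text
j6 (np.float64(-0.5780905367054583), 2)
above t 38.22 tcp [ 498.1 -214.1   29.2] F [-0.2  0.3 -0.9] w 0.703
contact dz=0 dF=9.1 t 39.82 tcp [ 498.2 -214.1   26.2] F [-4.   2.3  8.2] w 0.706
released t 40.37 tcp [ 497.9 -213.9   24.8] F [ 0.5 -0.2  0.5] w 0.952
clear t 41.08 tcp [ 497.3 -213.6  163.6] F [ 0.1  0.8 -0.1] w 0.947
top orange [372, 201, 11, 11, 85] [(80, [596.9, -105.8]), (66, [597.9, -107.6]), (50, [599.1, -109.7]), (44, [599.6, -110.4])]
top orange [413, 203, 8, 7, 47] [(80, [598.0, -203.5]), (66, [599.1, -206.6]), (50, [600.3, -210.2]), (44, [600.8, -211.5])]
top orange [406, 235, 24, 23, 140] [(80, [498.5, -204.0]), (66, [498.1, -207.1]), (50, [497.8, -210.7]), (44, [497.7, -212.0])]
top orange [373, 241, 13, 13, 110] [(80, [494.1, -112.3]), (66, [493.7, -114.2]), (50, [493.3, -116.3]), (44, [493.1, -117.1])]
top blue [258, 185, 14, 14, 142] [(67, [630.6, 180.4]), (31, [634.4, 185.9])]
top blue [253, 221, 23, 23, 116] [(67, [528.7, 176.0]), (31, [529.0, 181.3])]
scene orange [260, 132, 22, 17, 101] [(80, [519.9, -185.7]), (66, [511.7, -195.2]), (50, [502.3, -206.0]), (44, [498.8, -210.1])]
scene orange [294, 144, 13, 9, 94] [(80, [494.3, -111.0]), (66, [485.6, -119.0]), (50, [475.7, -128.1]), (44, [471.9, -131.6])]
scene orange [241, 160, 8, 7, 47] [(80, [613.9, -189.3]), (66, [607.6, -198.8]), (50, [600.3, -209.7]), (44, [597.6, -213.8])]
scene orange [269, 174, 12, 10, 90] [(80, [603.9, -98.1]), (66, [597.3, -105.9]), (50, [589.9, -114.7]), (44, [587.1, -118.1])]
scene blue [377, 219, 27, 24, 177] [(67, [551.0, 192.4]), (31, [531.8, 187.3])]
scene blue [358, 249, 16, 14, 159] [(67, [630.6, 181.6]), (31, [615.4, 175.9])]
 t 42.78 tcp [450.2 199.2 299.3] F [-0.6 -0.2 -0.2] w 0.956
```

View pics/tray5.png

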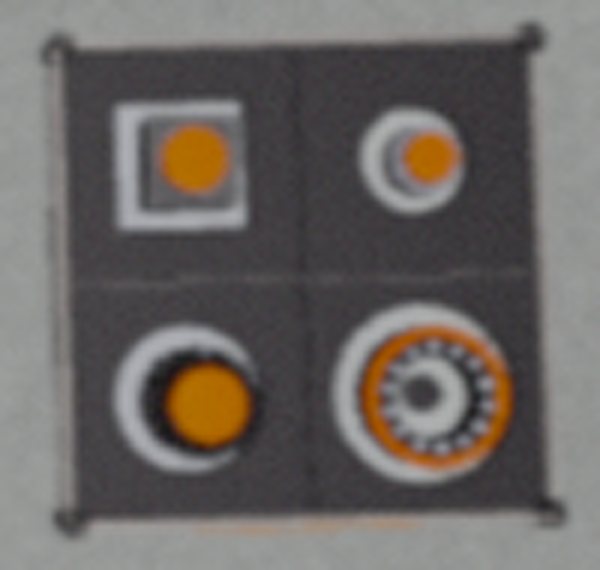

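View pics/trays5.png

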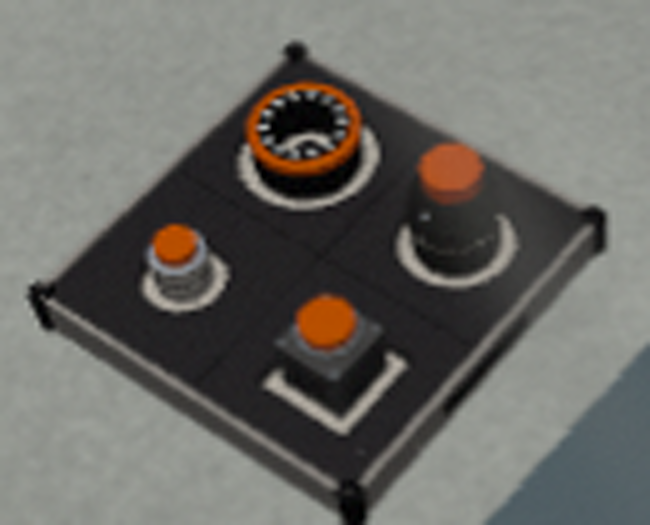

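View pics/top_p5.png

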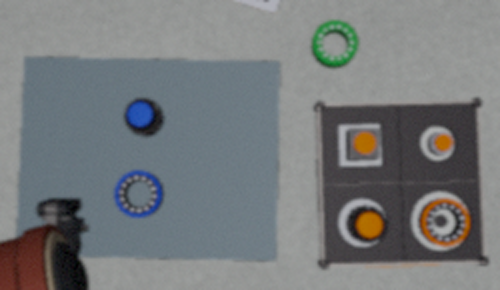

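Both views show all four pieces upright inside their own pockets. At seated height their marks lie within about 3 mm of the pocket centres. The blue pieces and the green ring have not moved, so I'm handing in.

Run:
```python
from workcell import arm
print(arm.close_job())
```

```text
the job is handed in; nothing more can be done
None
```

I packed the orange-marked camera, lens, extension tube and ring light, one at a time, into the pockets cut for them. Each was lowered until the wrist force showed contact, then released. I handed the job in at about 43 s of the 106 s allowed.

- **Position:** in the last top and scene pictures all four stand upright in their pockets. At seated height their marks lie within about 3 mm of the pocket centres in the top view and 4 mm in the scene view, and the ring light sits over its boss.
- **Seating:** the height at contact matched the pocket floor for each piece, with contact forces of 4 to 9 N, the highest for the ring light.
- **Left alone:** the blue lens and blue ring light are within about 1 mm of where they started. The green ring looks unmoved; I checked it only by eye.
- **Disagreements:** the two cameras differed by 1–3 mm on most pieces, and by up to 5 mm on the blue light. The networks' tube positions differed by about 11 mm between views. Three of their reports matched other objects: the green ring as the ring light, and the blue lens as the tube and as its pocket. I therefore placed by marker centres taken from the two cameras. No final check failed.

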